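# Start the clamp bolt in its threaded boss by feeling for the thread

### The arm

A 6-joint arm with a two-finger parallel gripper is mounted at the origin on a cart in front of the work surface, level with it; the furniture and walls round the work are solid. World frame = base frame: x ahead of the robot, y to its left, z up, the work surface at z = 0. Lengths are in m, angles in rad, forces in N, time in s.
With the tool pointing down it reaches from about 0.375 to 0.975 m from the base axis. Payload 3.8 kg.
Tool frame: the origin (TCP) lies on the centre line of the jaws, within the pads' length; the fingertips stand 14 mm ahead of it and the grasp point (between the pads) lies 5 mm behind it (bot.finger_overhang is the distance from the TCP to the fingertips, in m); y points along the fingers, x is the direction in which the jaws open and shut, and the axes are right-handed (so a half turn about y gives the same grasp; the last joint's range is limited). The gripper opens to 85 mm and grips with 20 to 120 N. Pads are 22 mm wide; open, the fingers measure 114 mm over their backs; the gripper's body (76 mm by 85 mm) begins 54 mm behind the grasp point. The pads swing forward as they close: fully open they stand 13 mm farther back than shut.
Start: joints at [-1.154, 0.264, 1.604, -0, 1.274, -0.037], TCP at [0.296, -0.607, 0.224] pointing down, gripper open.
Joint ranges: [-2.63, 2.63], [-0.94, 2.18], [0.31, 2.57], [-1.31, 4.45], [0, 2.66], [-2.55, 2.55]. Speed limits (rad/s): [2.57, 2.57, 3.14, 3.14, 3.14, 3.14].

### API

Orientations are given as a rotation vector (axis times angle).
In Python, from workcell import readout, read_camera, bot, spotter gives the robot as it stands.
- The arm moves only by the tool jog_arm, never from a script. Its argument "increments" is a list of rows, each a list of 7 numbers: the shift along the tool's x, y, z in m, then the turn, a rotation vector about the tool's x, y, z in rad, then the opening, from 0 (shut) to 1 (fully open). A call has 1 to 10 rows; each row shifts and turns the pose as measured when the row begins, along the tool's axes as they then stand; what a row does not reach is not made up. A row lasts 1/8 s, in which the tool goes at most 62.5 mm and 10.7 degrees, less where a joint would pass 70% of its speed; a pose out of reach is approached as far as the arm can. A call with a gripper value outside its range is refused whole. The fingers move at their own pace and stop on an object; "force" is the grip in N (left out, the last holds). Time passes only in rows, so rows that do not move let the fingers close. It gives the time, the measured TCP pose, the force and the opening at its end, in the units of the state.
- readout.read_state(): the state, without advancing time (a new reading comes with each control period).
- read_camera(name): name is "side" or "top" or "wrist"; returns a dict with "img" (400x640x3 uint8, blue, green, red), "range_z" (400x640 float32, m along the optical axis (not along the pixel's ray), 0 where there is no reading), "fx", "fy", "cx", "cy" (pixels), "world_from_camera" (4x4, takes a point from camera to world coordinates). Camera axes: x right, y down, z forward; pixel columns grow to the right and rows downward; lengths in m; the calibration is good to about 2 mm. A picture is of the moment at which its call begins.
- bot.finish_job(): hands the job in, once; it reports no verdict.
Trained networks look in a picture, given as the dict that the camera call returned (one of the last four; its "shot" number tells which), for a name from the list of things; names that differ only in an ending like _2 or _b are one class to them, and where a whole thing is asked for, a point or a joint stands for the part that bears it (a point fixed in the world has none). Each returns a list of dicts, best first, with "p" (0 to 1); they miss things now and then, are a little off and sometimes report something else, mostly with a low value. They report only what shows in the picture. A call takes as long as a camera call.
- spotter.masks_of(picture, thing): "mask" (400x640 bool, what is visible of it) and "location" ([column, row] in pixels, amid what is visible of it).
- spotter.spot_point(picture, thing): "location" ([column, row] in pixels: a listed point, or the origin of a listed thing).
The state is a dict: "time": time; "q": joint angles; "joint_vel": joint speeds; "joint_torque": joint torques, N m; "tool_pos": TCP position; "tcp_rot": TCP orientation; "wrist_force": force on the tool from outside, world axes, zero at the start; "torque": the same for the moment, N m; "width": opening from 0.0 (shut) to 1.0 (fully open).
Only numpy, scipy, OpenCV 4.12 (cv2) and the standard library are available. Lean on these libraries where they do the work, as an engineer would, in place of code of your own. Each camera call takes 0.05 s, during which the arm holds its last target. There are 200 camera calls.

### The job

Start the big knurled clamp bolt in its threaded boss: first turn it backward (counter-clockwise from above) until it drops off the lead-in of the thread, then turn it forward (clockwise) one full turn counted from that drop. Finish still gripping the head, keeping the started bolt still; do not let go, and leave the loose things beside it alone.

Things in the scene. Friction and masses are not known exactly. Their poses are not given: they have to be found in the camera images.
- nut_plate: Fixed dark steel plate 130 x 100 x 16 mm (x, y, z) with an upright steel boss of 60 mm diameter (68 mm at its root) in the middle, its top 60 mm above the worktop; four cap screw heads 15 mm wide, 7 mm high, near the plate's corners. Origin: centre of the underside, on the boss's axis.
- boss_top (a point): Centre of the boss's top face, on the bolt's axis, 60 mm above the worktop.
- bolt_head: The bolt's round knurled dark steel head, 48 mm diameter, 24 mm high, on a 25 mm threaded shank that stands in the boss; a bright bar on top, with a bright dot at one end, shows its turn. Origin: centre of the head's underside; x points to the dot, z up. At the start the underside is 24 to 26 mm above the boss's top. The bolt weighs about 0.5 kg and cannot tilt or come out.
- head_mid (a point): The middle of the head, on the bolt's axis, 12 mm above its underside: where to grip from above, at any yaw. Once the bolt is under the thread (forward of the drop) it has about 1.5 mm of axial play. A firm grip carries the bolt, so that it drops only when the hand lowers or loosens.
- bolt_turn (a joint): Turn of the bolt in rad about the upward axis, counted beyond one turn: grows backward (counter-clockwise from above), falls forward (clockwise). 0 where the thread's lead-in ends and the bolt drops (it comes free at 0 to 0.2); it starts 0.5 to 1.2 rad forward of there (-1.2 to -0.5). It turns easily (under 0.1 N m) and stays where it is left.
- bolt_height (a joint): Height of the bolt in m (range -0.026 to 0.004), 0 at the top of the lead-in. Right-hand thread, one start, 8 mm a turn: 2 mm down a quarter turn forward. Turned backward from the start it climbs 0.6 to 1.5 mm to 0, then drops 8 mm to -0.008 by its own weight. One turn forward of the drop it reads about -0.016.
- spanner_1: Loose combination spanner, 210 x 32 x 8 mm, lying flat; bystander. Origin: centre of the underside.
- bronze_ring_l: Loose bronze bush ring, 68 mm diameter, 26 mm high; bystander. Origin: centre of the underside.
- tape_roll: Loose roll of black tape, 62 mm diameter, 19 mm high; bystander. Origin: centre of the underside.

How it is judged:
On the way:
1. the bolt has been turned backward past the lead-in and has dropped one thread (at least 6 mm below the top) (value of joint bolt_height below -0.006 m and value of joint bolt_turn above -0.2 rad), for 0.1 s.
At the end, for the whole second after the job is handed in: The bolt stands one turn forward of the drop, within 0.75 rad (bolt_turn -7.03 to -5.53, bolt_height -19.5 to -12.5 mm), is still, and the fingers grip its head with more than 8 N (value of joint bolt_turn between -7.03 and -5.53 rad and value of joint bolt_height between -0.0195 and -0.0125 m and velocity of joint bolt_turn between -0.15 and 0.15 rad/s and contact force between the fingers and bolt_head above 8 N); the arm keeps its last pose, push and grip.
It fails at once if a loose bystander is moved by more than 20 mm (distance of any of spanner_1, bronze_ring_l, tape_roll from where it was at the start of the episode above 0.02 m).
It also fails if it takes over 72 s, if anything falls off the work surface, if the arm or the gripper's body presses on something with over 40 N, if the wrist force passes 120 N, or if a joint passes its speed limit or range.

## Working session

There is one attempt and no reset: what is moved stays moved. The work goes in short steps, Python scripts to look and compute and a tool call to move; the robot and the scene stay as the last step left them, time stands still between calls to the robot, and variables do not carry over. Pictures are saved under pics/ and viewed, about 8 in all and at most 12, crops included, and the job is handed in when it is done.

Besides the shell and the picture viewer there is one more tool, called after "Request:" as a command line: name --pt "numbers of a row" for each row, then --argument value for the rest. jog_arm: Moves the arm, as the interface text tells. Its arguments: {"type":"object","properties":{"increments":{"type":"array"},"force":{"type":"number"}},"required":["increments"]}

```bash
mkdir -p pics; cat > h.py <<'E'
import numpy as np, cv2
from scipy.spatial.transform import Rotation as R
from workcell import readout, read_camera, bot, spotter
def w(p,u,v,d=None):
    if d is None:
        a=p["range_z"][int(v)-2:int(v)+3,int(u)-2:int(u)+3]; d=np.median(a[a>0])
    c=np.array([(u-p["cx"])/p["fx"]*d,(v-p["cy"])/p["fy"]*d,d,1]); return (p["world_from_camera"]@c)[:3]
def atz(p,u,v,z):
    a=w(p,u,v,0.); b=w(p,u,v,1.); return a+(b-a)*(z-a[2])/(b[2]-a[2])
def cloud(p,m):
    v,u=np.nonzero(m&(p["range_z"]>0)); d=p["range_z"][v,u]
    c=np.stack([(u-p["cx"])/p["fx"]*d,(v-p["cy"])/p["fy"]*d,d,np.ones_like(d)]); return (p["world_from_camera"]@c)[:3].T
E
python3 - <<'E'
from h import *
s=readout.read_state(); print({k:np.round(v,3) for k,v in s.items()})
print(R.from_rotvec(s["tcp_rot"]).as_matrix().round(3))
ims=[]
for n in ("top","side"):
    p=read_camera(n); im=p["img"].copy(); print(n,p["world_from_camera"].round(2).tolist())
    for t in ("bolt_head","boss_top","head_mid","spanner_1","bronze_ring_l","tape_roll"):
        try:
            if t in("boss_top","head_mid"):
                for r in spotter.spot_point(p,t)[:1]:
                    print(n,t,r["p"],r["location"],atz(p,*r["location"],.06 if t=="boss_top" else .097).round(4))
            else:
                for r in spotter.masks_of(p,t)[:1]:
                    c=cloud(p,r["mask"]); print(n,t,r["p"],r["location"],np.percentile(c,[3,50,97],axis=0).round(3).tolist())
                    im[r["mask"]]=im[r["mask"]]//2+np.array([0,60,0],np.uint8)
        except Exception as e: print(n,t,e)
    ims.append(im)
cv2.imwrite("pics/a.png",cv2.resize(ims[0],(800,500)));cv2.imwrite("pics/b.png",ims[1])
E
```

```text
{'time': np.float64(0.0), 'q': array([-1.154,  0.265,  1.605, -0.   ,  1.274, -0.037]), 'joint_vel': array([-0.001,  0.   , -0.001,  0.001,  0.001, -0.   ]), 'joint_torque': array([-4.0000e-03, -5.1513e+01, -3.6731e+01, -0.0000e+00,  1.3000e-02,
       -0.0000e+00]), 'tool_pos': array([ 0.296, -0.606,  0.223]), 'tcp_rot': array([-1.389,  0.87 , -0.867]), 'wrist_force': array([-0.472,  0.555,  0.592]), 'torque': array([-0.002, -0.007,  0.035]), 'width': np.float64(0.999)}
[[ 0.438 -0.001  0.899]
 [-0.899  0.002  0.438]
 [-0.002 -1.     0.   ]]
top [[-0.01, -1.0, 0.1, 0.41], [-1.0, 0.01, -0.0, 0.3], [0.0, -0.1, -1.0, 1.01], [0.0, 0.0, 0.0, 1.0]]
top bolt_head 0.72 [434.5, 181.7] [[0.533, -0.021, 0.095], [0.553, 0.001, 0.109], [0.574, 0.021, 0.112]]
top boss_top 0.64 [434.8, 179.9] [ 0.5586 -0.0101  0.06  ]
top head_mid 0.81 [436.4, 178.0] [ 0.5578 -0.0023  0.097 ]
top spanner_1 0.68 [269.5, 240.3] [[0.348, 0.364, -0.002], [0.419, 0.426, 0.006], [0.479, 0.478, 0.01]]
top tape_roll 0.8 [206.4, 229.6] [[0.412, 0.557, 0.005], [0.438, 0.587, 0.018], [0.466, 0.614, 0.022]]
side [[-0.98, -0.1, 0.18, 0.27], [-0.2, 0.44, -0.88, 1.31], [0.01, -0.89, -0.45, 0.6], [0.0, 0.0, 0.0, 1.0]]
side bolt_head 0.47 [309.4, 145.6] [[0.53, -0.015, 0.085], [0.549, 0.015, 0.103], [0.572, 0.025, 0.11]]
side boss_top 0.65 [309.2, 159.1] [ 0.562  -0.0069  0.06  ]
side head_mid 0.6 [313.7, 147.2] [ 0.5492 -0.0066  0.097 ]
side spanner_1 0.78 [329.8, 267.2] [[0.329, -0.944, -0.826], [0.42, 0.429, 0.005], [0.486, 0.49, 0.008]]
side bronze_ring_l 0.91 [287.0, 220.2] [[0.512, 0.246, 0.0], [0.542, 0.291, 0.02], [0.572, 0.309, 0.027]]
side tape_roll 0.75 [305.1, 306.4] [[0.407, 0.563, -0.0], [0.435, 0.596, 0.016], [0.462, 0.619, 0.019]]
```

View pics/a.png

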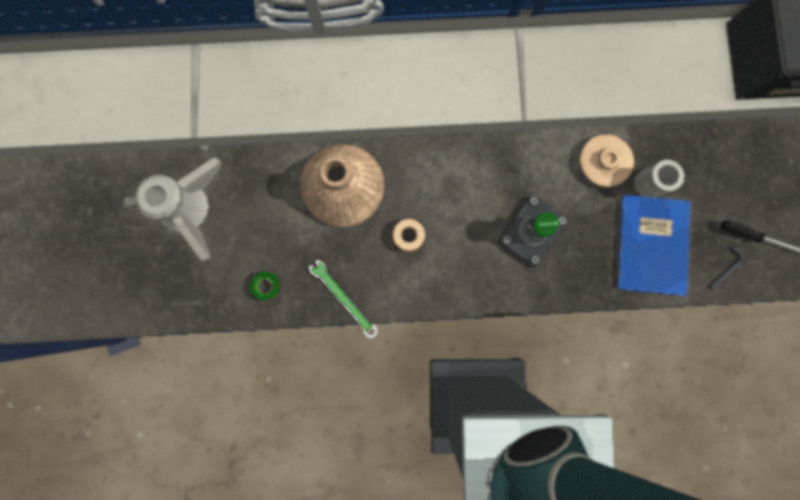

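View pics/b.png

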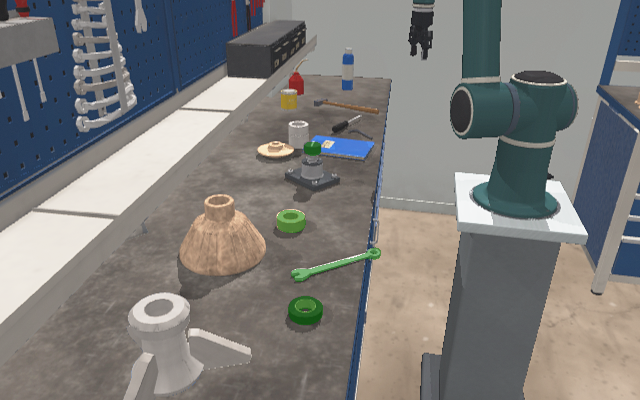

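The top view shows the bolt head at about (543,224) in the 800-px picture, with nothing loose close by. The masks match what I see in both views. The spanner, ring and tape all lie at y > 0.24. The bolt is near (0.553, 0.00), with the head's top at about z = 0.11.

Request:
jog_arm --pt "-0.04 0 0.046 0 0 0 1" --pt "-0.04 0 0.046 0 0 0 1" --pt "-0.04 0 0.046 0 0 0 1" --pt "-0.04 0 0.046 0 0 0 1" --pt "-0.04 0 0.046 0 0 0 1" --pt "-0.04 0 0.046 0 0 0 1" --pt "-0.04 0 0.046 0 0 0 1" --pt "-0.04 0 0.046 0 0 0 1" --pt "-0.04 0 0.046 0 0 0 1" --pt "-0.02 0 0.023 0 0 0 1" --force 60

```text
time: 1.95
tool_pos: [0.5294, -0.0631, 0.2263]
tcp_rot: [-1.387, 0.866, -0.882]
wrist_force: [0.4, -0.5, -0.8]
width: 1.001
```

Request:
jog_arm --pt "-0.023 0 0.025 0 0 0 1" --pt "-0.023 0 0.025 0 0 0 1" --pt "0 0.005 0 0 -0.18 0 1" --pt "0 0.005 0 0 -0.18 0 1" --pt "0 0.005 0 0 -0.18 0 1" --pt "0 0.005 0 0 -0.18 0 1" --pt "0 0.005 0 0 -0.18 0 1" --pt "0 0.005 0 0 -0.18 0 1" --pt "0 0.005 0 0 -0.18 0 1" --pt "0 0 0 0 -0.18 0 1"

```text
time: 3.2
tool_pos: [0.5573, 0.0064, 0.1922]
tcp_rot: [-1.558, -0.3, 0.281]
wrist_force: [-0.9, -0.5, 0.3]
width: 1.001
```

```bash
cat > look.py <<'E'
from h import *
import sys
s=readout.read_state(); M=R.from_rotvec(s["tcp_rot"]).as_matrix()
print({k:np.round(s[k],3).tolist() for k in("time","q","tool_pos","wrist_force","torque","width")}); print(M.round(3).tolist())
for n in sys.argv[2:]:
    p=read_camera(n); cv2.imwrite(f"pics/{sys.argv[1]}_{n}.png",p["img"])
    for r in spotter.spot_point(p,"head_mid")[:1]: print(n,"mid",r["p"],r["location"],atz(p,*r["location"],.097).round(4))
    for r in spotter.masks_of(p,"bolt_head")[:1]:
        c=cloud(p,r["mask"]); z=np.percentile(c[:,2],90); t=c[abs(c[:,2]-z)<.004]
        lo,hi=np.percentile(t,[1,99],axis=0); ctr=(lo+hi)/2
        print(n,r["p"],"topz",z.round(4),"lo",lo.round(4),"hi",hi.round(4),"ctr",ctr.round(4),"tool delta to ctr",(M.T@(ctr-s["tool_pos"])).round(4))
E
python3 look.py c wrist top
```

```text
{'time': 3.2, 'q': [-0.031, 0.057, 1.904, -0.004, 1.168, -0.4], 'tool_pos': [0.557, 0.006, 0.192], 'wrist_force': [-0.941, -0.483, 0.301], 'torque': [-0.041, 0.029, 0.065], 'width': 1.001}
[[0.932, 0.013, -0.362], [0.362, -0.004, 0.932], [0.011, -1.0, -0.008]]
wrist mid 0.74 [307.5, 203.0] [5.521e-01 5.000e-04 9.700e-02]
wrist 0.68 topz 0.1087 lo [ 0.5304 -0.021   0.1053] hi [0.5746 0.0232 0.1095] ctr [0.5525 0.0011 0.1074] tool delta to ctr [-0.0073  0.0848 -0.0025]
top mid 0.84 [432.2, 179.1] [0.5551 0.0084 0.097 ]
top 0.54 topz 0.111 lo [ 0.533  -0.0222  0.1071] hi [0.5734 0.0203 0.1123] ctr [ 0.5532 -0.0009  0.1097] tool delta to ctr [-0.0074  0.0825 -0.0046]
```

View pics/c_wrist.png

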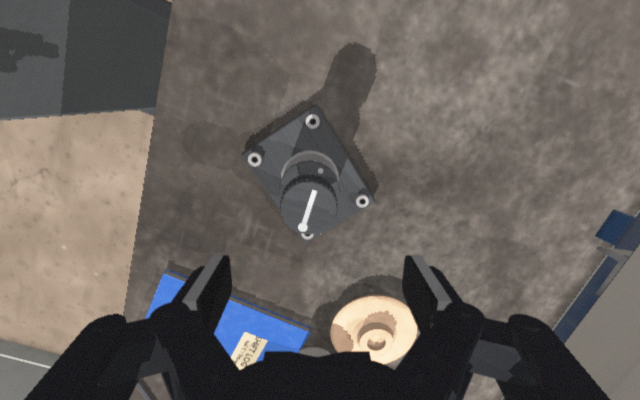

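The wrist view shows the head at (308,205) with its bright dot at (302,228), pointing roughly along tool −z. Both cameras agree that the axis is at (0.553, 0.000), so I'm centring over it, descending and closing.

Request:
jog_arm --pt "-0.007 0 -0.003 0.008 0 0.011 1" --pt "0 0.03 0 0 0 0 1" --pt "0 0.03 0 0 0 0 1" --pt "0 0.025 0 0 0 0 1" --pt "0 0.007 0 0 0 0 1" --pt "0 0 0 0 0 0 1"

```text
time: 4.25
tool_pos: [0.5529, -0.0009, 0.1008]
tcp_rot: [-1.554, -0.28, 0.277]
wrist_force: [-0.5, -0.1, 0.5]
width: 1.001
```

```bash
python3 look.py d wrist side
```

```text
{'time': 4.25, 'q': [-0.046, 0.144, 1.99, -0.001, 1.006, -0.401], 'tool_pos': [0.553, -0.001, 0.101], 'wrist_force': [-0.465, -0.088, 0.528], 'torque': [0.039, 0.001, 0.009], 'width': 1.001}
[[0.938, 0.002, -0.348], [0.348, -0.001, 0.938], [0.002, -1.0, -0.001]]
wrist mid 0.9 [318.4, 251.6] [ 0.5539 -0.0006  0.097 ]
wrist 0.89 topz 0.1086 lo [ 0.5305 -0.0209  0.1051] hi [0.5749 0.0235 0.1093] ctr [0.5527 0.0013 0.1072] tool delta to ctr [ 0.0006 -0.0064  0.0021]
side mid 0.53 [316.0, 149.2] [0.5396 0.0074 0.097 ]
side 0.49 topz 0.1087 lo [ 0.5305 -0.0214  0.1049] hi [0.5709 0.0269 0.1102] ctr [0.5507 0.0028 0.1076] tool delta to ctr [-0.0008 -0.0068  0.0042]
```

View pics/d_wrist.png

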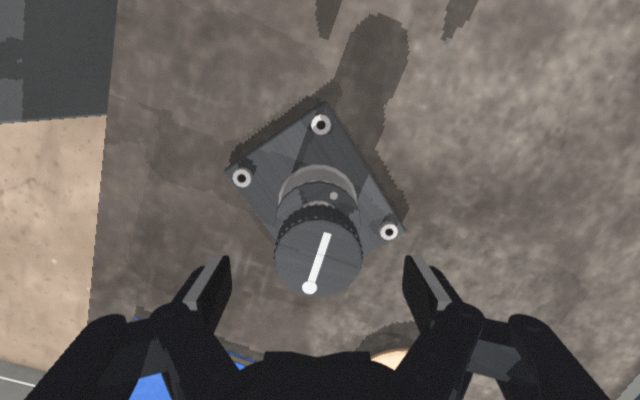

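The head at (318,250) sits midway between the pads at (225,270) and (410,270). I'll lower slightly and close.

Request:
jog_arm --pt "0 0.005 0.001 0 0 0 1" --pt "0 0 0 0 0 0 0.5" --pt "0 0 0 0 0 0 0.3" --pt "0 0 0 0 0 0 0.3" --pt "0 0 0 0 0 0 0.3" --pt "0 0 0 0 0 0 0.3" --force 40

```text
time: 5.3
tool_pos: [0.5537, 0.0003, 0.0981]
tcp_rot: [-1.555, -0.284, 0.275]
wrist_force: [-1.5, -0.1, 1.4]
width: 0.521
```

Request:
jog_arm --pt "0 0 0 0 0 0 0.3" --pt "0 0 0 0 0 0 0.3" --pt "0 0 0 0 -0.15 0 0.3" --pt "0 -0.0002 0 0 -0.15 0 0.3"

```text
time: 5.8
tool_pos: [0.5532, 0.0002, 0.0983]
tcp_rot: [-1.51, -0.523, 0.517]
wrist_force: [-2.0, -1.0, 2.6]
width: 0.518
```

```bash
python3 look.py e wrist
```

```text
{'time': 5.8, 'q': [-0.044, 0.146, 1.993, -0.001, 0.999, -0.708], 'tool_pos': [0.553, 0.0, 0.098], 'wrist_force': [-2.016, -1.015, 2.6], 'torque': [-0.109, 0.33, -0.18], 'width': 0.518}
[[0.787, 0.005, -0.616], [0.616, -0.001, 0.787], [0.003, -1.0, -0.004]]
wrist mid 0.81 [317.1, 252.6] [0.5534 0.0011 0.097 ]
wrist 0.87 topz 0.1088 lo [ 0.53   -0.0211  0.1054] hi [0.5746 0.0232 0.1095] ctr [0.5523 0.0011 0.1074] tool delta to ctr [-0.0001 -0.0091  0.0012]
```

View pics/e_wrist.png

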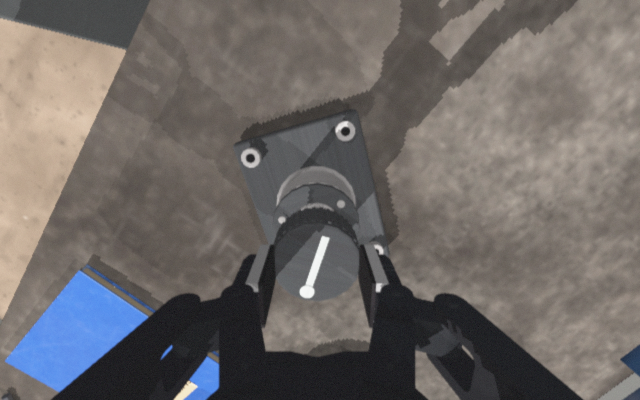

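The grip holds: the bar kept its place in the tool's image while the tool turned 0.3 rad, so the bolt turns with the hand. I'll keep turning backward with a light downward bias, so the hand sinks when the bolt comes free.

Request:
jog_arm --pt "0 -0.0003 0 0 -0.18 0 0.3" --pt "0 0.0006 0 0 -0.15 0 0.3" --pt "0 0.0008 0 0 -0.1 0 0.3"

```text
time: 6.32
tool_pos: [0.5528, -0.0003, 0.0986]
tcp_rot: [-1.402, -0.85, 0.847]
wrist_force: [-5.7, -0.8, 9.0]
width: 0.52
```

```bash
python3 look.py f
```

```text
{'time': 6.325, 'q': [-0.045, 0.146, 1.992, -0.002, 1.0, -1.133], 'tool_pos': [0.553, -0.0, 0.099], 'wrist_force': [-5.665, -0.835, 8.995], 'torque': [-0.121, 0.794, -0.272], 'width': 0.52}
[[0.463, 0.003, -0.886], [0.886, -0.002, 0.463], [0.0, -1.0, -0.004]]
```

Request:
jog_arm --pt "0 0.0008 0 0 -0.1 0 0.3" --pt "0 0.0008 0 0 -0.05 0 0.3"

```text
time: 6.58
tool_pos: [0.5528, -0.0005, 0.098]
tcp_rot: [-1.352, -0.963, 0.96]
wrist_force: [-2.4, -0.6, 4.9]
width: 0.518
```

Request:
jog_arm --pt "0 0.0008 0 0 -0.1 0 0.3" --pt "0 0.0008 0 0 -0.05 0 0.3"

```text
time: 6.82
tool_pos: [0.5521, -0.0007, 0.0946]
tcp_rot: [-1.294, -1.074, 1.073]
wrist_force: [2.6, -1.9, -5.8]
width: 0.516
```

Request:
jog_arm --pt "0 0.0008 0 0 -0.1 0 0.3" --pt "0 0.0008 0 0 -0.05 0 0.3"

```text
time: 7.08
tool_pos: [0.5522, -0.001, 0.0914]
tcp_rot: [-1.229, -1.184, 1.183]
wrist_force: [-2.8, -0.6, 9.0]
width: 0.518
```

Request:
jog_arm --pt "0 0.0008 0 0 0 0 0.3" --pt "0 0.0005 0 0 0 0 0.3"

```text
time: 7.32
tool_pos: [0.5525, -0.001, 0.0914]
tcp_rot: [-1.232, -1.179, 1.178]
wrist_force: [-3.9, -0.4, 6.7]
width: 0.517
```

```bash
python3 look.py g wrist
```

```text
{'time': 7.325, 'q': [-0.046, 0.154, 1.998, -0.002, 0.987, -1.573], 'tool_pos': [0.552, -0.001, 0.091], 'wrist_force': [-3.904, -0.367, 6.725], 'torque': [0.034, 0.565, -0.024], 'width': 0.517}
[[0.042, 0.002, -0.999], [0.999, -0.002, 0.042], [-0.002, -1.0, -0.002]]
wrist mid 0.84 [318.4, 253.0] [0.5494 0.0016 0.097 ]
wrist 0.89 topz 0.1018 lo [ 0.5297 -0.0207  0.0984] hi [0.5741 0.0214 0.1025] ctr [5.519e-01 3.000e-04 1.005e-01] tool delta to ctr [ 0.0013 -0.0091  0.0006]
```

View pics/g_wrist.png

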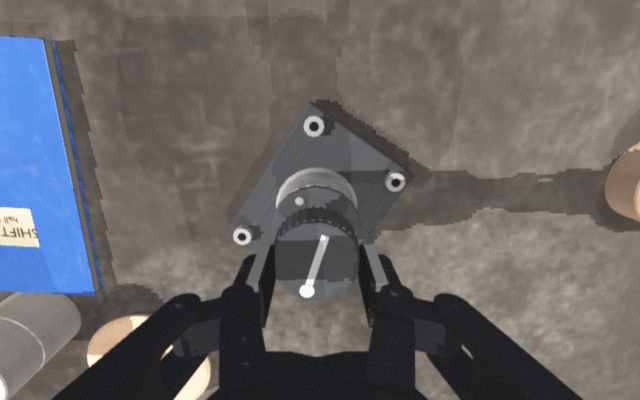

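The head's top fell from z = 0.1088 to 0.1018, and the hand feels support again, so the bolt has dropped one thread. The bar hasn't slipped in the grip. Now forward, following the thread down.

Request:
jog_arm --pt "0 0.0003 0 0 0.18 0 0.3" --pt "0 0.0003 0 0 0.18 0 0.3" --pt "0 0.0003 0 0 0.18 0 0.3" --pt "0 0.0003 0 0 0.18 0 0.3" --pt "0 0.0003 0 0 0.18 0 0.3" --pt "0 0.0003 0 0 0.18 0 0.3" --pt "0 0.0003 0 0 0.18 0 0.3" --pt "0 0.0003 0 0 0.18 0 0.3"

```text
time: 8.48
tool_pos: [0.5543, 0.0003, 0.0895]
tcp_rot: [-1.571, -0.026, 0.016]
wrist_force: [-1.5, 0.0, 2.2]
width: 0.516
```

```bash
python3 look.py i wrist
```

```text
{'time': 8.475, 'q': [-0.045, 0.157, 1.998, 0.0, 0.98, -0.072], 'tool_pos': [0.554, 0.0, 0.09], 'wrist_force': [-1.48, 0.009, 2.233], 'torque': [-0.03, 0.115, 0.113], 'width': 0.516}
[[1.0, 0.006, -0.027], [0.027, -0.0, 1.0], [0.006, -1.0, -0.0]]
wrist mid 0.9 [317.3, 253.1] [0.5539 0.0053 0.097 ]
wrist 0.81 topz 0.1 lo [ 0.5324 -0.0209  0.0966] hi [0.5746 0.0235 0.1007] ctr [0.5535 0.0013 0.0986] tool delta to ctr [-0.0007 -0.0091  0.001 ]
```

Request:
jog_arm --pt "0 0.0003 0 0 0.18 0 0.3" --pt "0 0.0003 0 0 0.18 0 0.3" --pt "0 0.0003 0 0 0.18 0 0.3" --pt "0 0.0003 0 0 0.18 0 0.3" --pt "0 0.0003 0 0 0.18 0 0.3" --pt "0 0.0003 0 0 0.18 0 0.3" --pt "0 0.0003 0 0 0.18 0 0.3" --pt "0 0.0003 0 0 0.18 0 0.3" --pt "0 0.0003 0 0 0.18 0 0.3" --pt "0 0.0003 0 0 0.18 0 0.3"

```text
time: 9.88
tool_pos: [0.556, -0.0024, 0.0873]
tcp_rot: [-1.092, 1.36, -1.379]
wrist_force: [-1.9, -1.6, 3.5]
width: 0.516
```

Request:
jog_arm --pt "0 0.0003 0 0 0.18 0 0.3" --pt "0 0.0003 0 0 0.15 0 0.3" --pt "0 0 0 0 0 0 0.3"

```text
time: 10.25
tool_pos: [0.5556, -0.003, 0.0868]
tcp_rot: [-0.89, 1.594, -1.613]
wrist_force: [-1.4, 0.2, 2.1]
width: 0.515
```

```bash
python3 look.py j wrist
```

```text
{'time': 10.25, 'q': [-0.046, 0.161, 1.999, -0.009, 0.973, 2.084], 'tool_pos': [0.556, -0.003, 0.087], 'wrist_force': [-1.436, 0.16, 2.08], 'torque': [-0.111, 0.279, -0.089], 'width': 0.515}
[[-0.526, 0.008, 0.85], [-0.85, -0.008, -0.526], [0.002, -1.0, 0.011]]
wrist mid 0.73 [317.5, 252.7] [ 0.559  -0.0044  0.097 ]
wrist 0.89 topz 0.0973 lo [ 0.5323 -0.023   0.094 ] hi [0.5767 0.0211 0.0981] ctr [ 0.5545 -0.001   0.096 ] tool delta to ctr [-0.0012 -0.0092 -0.0019]
```

View pics/j_wrist.png

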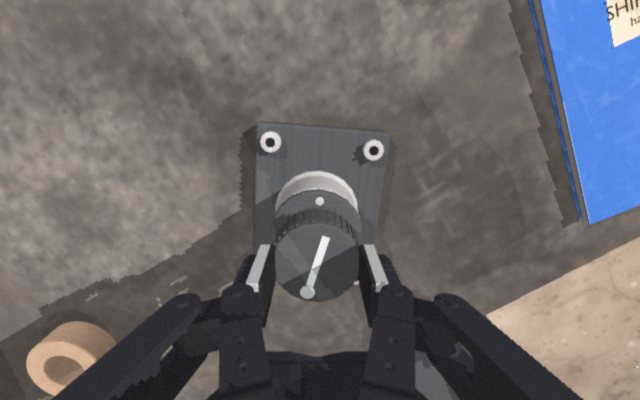

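The bar is still unslipped in the grip, and about half a turn forward is done (estimated bolt_turn ≈ −3.28). Now I'll regrip: open, turn the hand back about 3.2 rad, recentre and grip.

Request:
jog_arm --pt "0 0 0 0 0 0 0.85" --pt "0 0 0 0 0 0 0.85" --pt "0 0 0 0 0 0 0.85" --pt "0 0 0 0 0 0 0.85" --pt "0 0 0 0 -0.18 0 0.85" --pt "0 0 0 0 -0.18 0 0.85" --pt "0 0 0 0 -0.18 0 0.85" --pt "0 0 0 0 -0.18 0 0.85" --pt "0 0 0 0 -0.18 0 0.85" --pt "0 0 0 0 -0.18 0 0.85"

```text
time: 11.65
tool_pos: [0.5565, -0.0029, 0.0861]
tcp_rot: [-1.427, 0.773, -0.793]
wrist_force: [0.8, -0.7, -0.3]
width: 0.85
```

Request:
jog_arm --pt "0 0 0 0 -0.18 0 0.85" --pt "0 0 0 0 -0.18 0 0.85" --pt "0 0 0 0 -0.18 0 0.85" --pt "0 0 0 0 -0.18 0 0.85" --pt "0 0 0 0 -0.18 0 0.85" --pt "0 0 0 0 -0.18 0 0.85" --pt "0 0 0 0 -0.18 0 0.85" --pt "0 0 0 0 -0.18 0 0.85" --pt "0 0 0 0 -0.18 0 0.85" --pt "0 0 0 0 -0.18 0 0.85"

```text
time: 12.9
tool_pos: [0.5572, -0.003, 0.0862]
tcp_rot: [-1.477, -0.678, 0.665]
wrist_force: [0.2, -0.3, 0.7]
width: 0.85
```

Request:
jog_arm --pt "0 0 0 0 -0.15 0 0.85" --pt "0 0 0 0 0 0 0.85"

```text
time: 13.15
tool_pos: [0.5573, -0.003, 0.0862]
tcp_rot: [-1.435, -0.796, 0.785]
wrist_force: [-0.3, -0.5, -0.4]
width: 0.849
```

```bash
python3 look.py k wrist
```

```text
{'time': 13.15, 'q': [-0.046, 0.163, 1.999, -0.008, 0.968, -1.054], 'tool_pos': [0.557, -0.003, 0.086], 'wrist_force': [-0.284, -0.534, -0.355], 'torque': [-0.009, 0.001, -0.039], 'width': 0.849}
[[0.529, 0.012, -0.848], [0.848, -0.007, 0.529], [0.0, -1.0, -0.014]]
wrist mid 0.68 [316.0, 243.2] [0.547  0.0042 0.097 ]
wrist 0.97 topz 0.0974 lo [ 0.5298 -0.0216  0.0939] hi [0.574  0.023  0.0981] ctr [0.5519 0.0007 0.096 ] tool delta to ctr [ 0.0003 -0.0099  0.0063]
```

View pics/k_wrist.png

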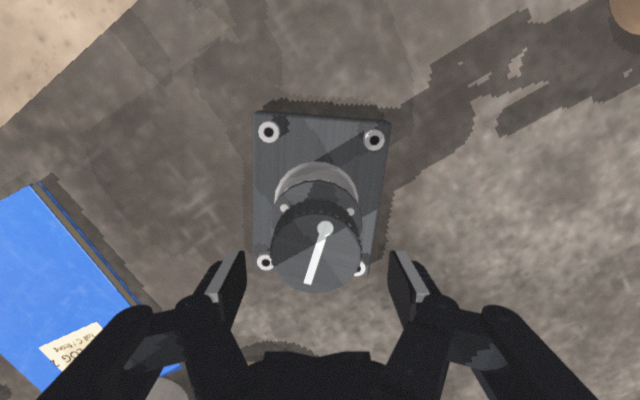

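The bolt stayed put: the bar sits exactly half a turn round in the tool's image after the hand went back 3.14 rad (dot at (325,229)). I'll recentre, close and turn forward.

Request:
jog_arm --pt "0.0005 0 0.005 0.014 0 0 0.85" --pt "0 0 0 0 0 0 0.3" --pt "0 0 0 0 0 0 0.3" --pt "0 0 0 0 0 0 0.3" --pt "0 0 0 0 0 0 0.3" --pt "0 0 0 0 0 0 0.3" --pt "0 0 0 0 0 0 0.3"

```text
time: 14.18
tool_pos: [0.5527, -0.0002, 0.0867]
tcp_rot: [-1.423, -0.785, 0.787]
wrist_force: [-1.5, -1.3, 1.4]
width: 0.518
```

```bash
python3 look.py l
```

```text
{'time': 14.175, 'q': [-0.045, 0.162, 1.998, -0.0, 0.983, -1.054], 'tool_pos': [0.553, -0.0, 0.087], 'wrist_force': [-1.493, -1.271, 1.416], 'torque': [-0.061, 0.167, 0.033], 'width': 0.518}
[[0.533, -0.001, -0.846], [0.846, -0.0, 0.533], [-0.001, -1.0, 0.001]]
```

Request:
jog_arm --pt "0 0.0003 0 0 0.18 0 0.3" --pt "0 0.0003 0 0 0.18 0 0.3" --pt "0 0.0003 0 0 0.18 0 0.3" --pt "0 0.0003 0 0 0.18 0 0.3" --pt "0 0.0003 0 0 0.18 0 0.3" --pt "0 0.0003 0 0 0.18 0 0.3" --pt "0 0.0003 0 0 0.18 0 0.3" --pt "0 0.0003 0 0 0.18 0 0.3" --pt "0 0.0003 0 0 0.18 0 0.3" --pt "0 0.0003 0 0 0.18 0 0.3"

```text
time: 15.42
tool_pos: [0.5556, -0.0003, 0.0844]
tcp_rot: [-1.467, 0.657, -0.666]
wrist_force: [-1.3, -2.0, 1.0]
width: 0.519
```

Request:
jog_arm --pt "0 0.0003 0 0 0.18 0 0.3" --pt "0 0.0003 0 0 0.18 0 0.3" --pt "0 0.0003 0 0 0.18 0 0.3" --pt "0 0.0003 0 0 0.18 0 0.3" --pt "0 0.0003 0 0 0.18 0 0.3" --pt "0 0.0003 0 0 0.18 0 0.3" --pt "0 0 0 0 0 0 0.3" --pt "0 0 0 0 0 0 0.3"

```text
time: 16.42
tool_pos: [0.5557, -0.0025, 0.0829]
tcp_rot: [-1.003, 1.479, -1.494]
wrist_force: [-1.4, -1.6, 2.1]
width: 0.522
```

```bash
python3 look.py m wrist
```

```text
{'time': 16.425, 'q': [-0.045, 0.168, 1.999, -0.008, 0.97, 1.915], 'tool_pos': [0.556, -0.002, 0.083], 'wrist_force': [-1.403, -1.606, 2.142], 'torque': [-0.282, 0.274, -0.028], 'width': 0.522}
[[-0.375, 0.005, 0.927], [-0.927, -0.007, -0.375], [0.005, -1.0, 0.007]]
wrist mid 0.81 [315.3, 253.4] [ 0.5617 -0.0027  0.097 ]
wrist 0.79 topz 0.0937 lo [ 0.5322 -0.0224  0.0901] hi [0.5769 0.0213 0.0945] ctr [ 0.5545 -0.0006  0.0923] tool delta to ctr [-0.0013 -0.0094 -0.0017]
```

View pics/m_wrist.png

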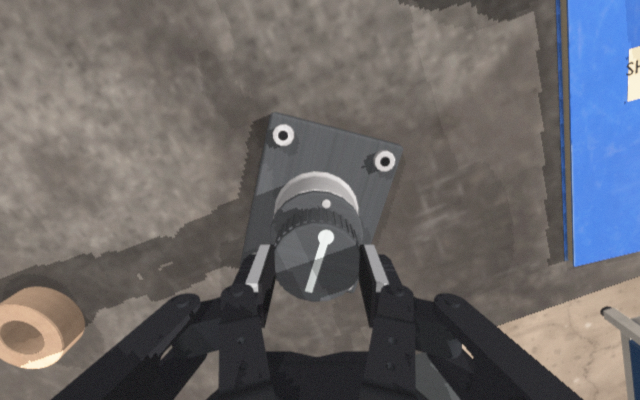

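```bash
python3 - <<'E'
from h import *
print(bot.finish_job())
s=readout.read_state(); print(s["time"],s["width"],np.round(s["joint_vel"],3))
E
```

```text
the job is handed in; nothing more can be done
None
the job is handed in; nothing more can be done
```

The bolt is started about one full turn forward of the drop, and the job was handed in at 16.4 s with the fingers still gripping the head at 40 N. The hand-in reports no verdict, and I could not read the state after it.

- **Backward:** I turned the bolt back about 0.9 rad while pushing down lightly. The hand then sank, and the wrist camera showed the head's top fall from z = 0.1088 to 0.1018 m. That is about one 8 mm thread, allowing for the climb.
- **Forward:** I went forward in two strokes of about 3.65 and 2.97 rad. Between them I opened, turned the hand back half a turn and regripped. The marker bar did not slip in the grip, and the bolt did not move during the regrip.
- **Last checks:** The head's top is at 0.0937 m, so bolt_height is about -16 mm. My estimate of bolt_turn is -6.25 rad, good to 0.1 to 0.2 rad because the exact drop angle was inferred. Both are well inside the allowed bands.
- **Grip force and bystanders:** The fingers stand at 0.52 opening on the head. I had no direct reading of the contact force. I never went near the loose things, but I did not re-measure their positions at the end.
- **Disagreement:** The trained point finder put the head's middle up to 13 mm off in x in the side view. I used the depth-based centre instead, which agreed across the top and wrist cameras to about 2 mm.

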